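Unlock the inspection mirror and hold it so the bench camera sees the target

TASK

Take the inspection mirror out of its bayonet socket: turn it by its grip clockwise (seen from above) to the stop, then lift it straight out. Carry it over to the viewing station and hold it upright, clear above the middle of the round pad and with the glass level with the camera lens, turned so that the glass faces halfway between lens and cross-marked target and the camera sees the target in the middle of the mirror. Finish still holding it steady there in the gripper, without bumping the target's arm or the other things on the bench.

Things in the scene. Friction and masses are not known exactly. Their poses are not given: they have to be found in the camera images.
- mirror: loose upright mirror, 0.13-0.21 kg, 112 mm tall; origin under its foot, z up, x the way the glass faces. From below: foot bar 30 (along y) x 7 x 7 mm, stem 8 mm across, steel flange 44 mm across (underside, resting on the socket, 16 mm above origin), black plate 60 (y) x 8 x 56 mm at 27 to 83 mm with silvery glass on its +x side and a plain black back, black bar grip on top.
- mirror_grip (a point): centre of the mirror's grip, 100 mm above the mirror's origin on its axis: a bar 36 mm long along the mirror's y (parallel to the glass), 14 mm thick along the mirror's x and 26 mm high; pinch it from above across the 14 mm. Axes as mirror.
- mirror_center (a point): centre of the glass, 55 mm above the mirror's origin (45 mm below the grip's centre) and 4 mm in front of its axis. Axes as mirror: x is the way the glass faces.
- socket: fixed black socket, grey cover, 80 x 80 x 26 mm; origin under its middle, z up. Cover slot along its y, 60 x 13 mm, shows beside the mirror's flange. The foot is captive unless along the slot within 0.15 rad. It starts 0.85-1.5 rad counter-clockwise of that: turn it clockwise till its x points along the socket's x; the stop is 0.1 rad beyond. Turns easily; out once raised 20 mm.
- station: fixed viewing station: a round grey pad 110 mm across and 12 mm high; the camera stands on a fixed arm along the station's -y, the target on an arm that can swing about the pad's axis. Origin at the middle of the pad's underside, z up.
- pad (a point): middle of the top of the round pad, 12 mm above the bench. The centre of the glass is to be held straight above it, at the lens's height (113 mm above this point).
- lens (a point): front of the lens of the small black bench camera, 200 mm from the pad's axis and 125 mm above the bench, looking level at the pad's axis. The camera is 46 mm wide; its top is 148 mm above the bench.
- marker_center (a point): centre of the target's face: a white upright plate 60 x 60 mm with a black cross in a circle, facing the pad's axis, 200 mm from it and 125 mm above the bench (top at 155 mm). Seen from the pad it stands 55 to 96 degrees counter-clockwise of the lens. Its arm is stiff but moves if pushed.
- oil_bottle: small amber oil bottle, 32 mm across, 70 mm tall, between socket and station. Not to be disturbed; origin at the middle of its underside.
- petri_dish: clear round dish, 90 mm across, 16 mm high. Not to be disturbed; origin at the middle of its underside.
- slide_box: blue slide box 85 x 100 x 32 mm. Not to be disturbed; origin at the middle of its underside.
- tub: white tub with green lid, 84 mm across, 95 mm tall. Not to be disturbed; origin at the middle of its underside.
- beaker: open glass beaker 64 mm across, 75 mm tall. Not to be disturbed; origin at the middle of its underside.
- brush: brush about 170 mm long, lying flat. Not to be disturbed; origin at the middle of its underside.
- objective: steel microscope objective, 28 mm across, 45 mm tall, standing. Not to be disturbed; origin at the middle of its underside.
There are look-alikes about, which are no part of the job. Leave any red look-alike of the mirror alone.

How it is judged (in metres and radians):
On the way, in this order (a step that is already met when the one before it is completed fails the run):
1. the mirror is turned in line with the slot while still seated in the socket (angle between the x axis of mirror and the x axis of socket, either way round below 0.25 rad and z of mirror in the frame of socket below 0.018 m), for 0.05 s.
2. the mirror is lifted out, its foot clear above the socket (z of mirror in the frame of socket above 0.032 m and contact force between mirror and socket below 0.1 N and contact force between mirror and the fingers above 1 N), for 0.1 s.
At the end, for the whole second after the job is handed in: Gripper still holds the mirror at rest, clear of station and socket, upright (0.2 rad); glass centre within 30 mm of the pad's axis and of lens height; glass facing lens and target, whose sideways offsets in the mirror's frame are equal and opposite within 35 mm (about 5 degrees) (horizontal distance between mirror_center and pad below 0.03 m and x of each of lens, marker_center in the frame of mirror_center above 0.08 m and ((y of marker_center in the frame of mirror_center between 0.035 and 0.085 m and y of lens in the frame of mirror_center between -0.085 and -0.035 m) or (y of marker_center in the frame of mirror_center between 0.05 and 0.1 m and y of lens in the frame of mirror_center between -0.1 and -0.05 m) or (y of marker_center in the frame of mirror_center between 0.065 and 0.115 m and y of lens in the frame of mirror_center between -0.115 and -0.065 m) or (y of marker_center in the frame of mirror_center between 0.08 and 0.13 m and y of lens in the frame of mirror_center between -0.13 and -0.08 m) or (y of marker_center in the frame of mirror_center between 0.095 and 0.145 m and y of lens in the frame of mirror_center between -0.145 and -0.095 m) or (y of marker_center in the frame of mirror_center between 0.11 and 0.16 m and y of lens in the frame of mirror_center between -0.16 and -0.11 m) or (y of marker_center in the frame of mirror_center between 0.125 and 0.175 m and y of lens in the frame of mirror_center between -0.175 and -0.125 m) or (y of marker_center in the frame of mirror_center between 0.14 and 0.19 m and y of lens in the frame of mirror_center between -0.19 and -0.14 m) or (y of marker_center in the frame of mirror_center between 0.155 and 0.205 m and y of lens in the frame of mirror_center between -0.205 and -0.155 m)) and z of marker_center in the frame of mirror_center between -0.03 and 0.03 m and z of lens in the frame of mirror_center between -0.03 and 0.03 m and angle between mirror_center's own z axis and vertical below 0.2 rad and height (world z) of mirror_center above 0.095 m and contact force between mirror and the fingers above 1 N and contact force between mirror and station below 0.1 N and contact force between mirror and socket below 0.1 N and linear speed of mirror below 0.02 m/s and angular speed of mirror below 0.15 rad/s); the arm keeps its last pose, push and grip.
It fails at once if the target is knocked out of place (over 15 mm) (distance of marker_center from where it was at the start of the episode above 0.015 m).
It fails at once if another thing on the bench is disturbed (moved over 30 mm or tipped over) (distance of any of oil_bottle, petri_dish, slide_box, tub, beaker, brush, objective from where it was at the start of the episode above 0.03 m or angle between any of oil_bottle, petri_dish, slide_box, tub, beaker, objective's own z axis and vertical above 0.5 rad).
It also fails if it takes over 45 s, if anything falls off the work surface, if the arm or the gripper's body presses on something with over 40 N, if the wrist force passes 120 N, or if a joint passes its speed limit or range.

ROBOT

A 6-joint arm with a two-finger parallel gripper is mounted at the origin on the work surface. World frame = base frame: x ahead of the robot, y to its left, z up, the work surface at z = 0. Lengths are in mm, angles in rad, forces in N, time in s.
With the tool pointing down it reaches from about 300 to 950 mm from the base axis. Payload 3.1 kg.
Tool frame: the origin (TCP) lies midway between the tips of the shut fingers; the grasp point (between the pads) lies 19 mm behind it; z points along the fingers, y is the line along which they close (so a half turn about z gives the same grasp; the last joint's range is limited). The gripper opens to 85 mm and grips with 20 to 120 N. Pads are 22 mm wide; open, the fingers measure 114 mm over their backs; the gripper's body (76 mm by 85 mm) begins 54 mm behind the grasp point. The pads swing forward as they close: fully open they stand 13 mm farther back than shut.
Start: joints at [-0.07, 0.308, 1.634, -0, 1.2, -0.07], TCP at [625.006, -0.028, 231.272] pointing down, gripper open.
Joint ranges: [-3.06, 3.06], [-0.79, 1.96], [0.05, 2.63], [-1.19, 4.34], [0.05, 2.64], [-2.94, 2.94]. Speed limits (rad/s): [2.79, 2.79, 3.14, 3.14, 3.14, 3.14].

INTERFACE

Orientations are given as a unit quaternion [w, x, y, z].
In Python, from station import robot gives the robot as it stands.
- The arm moves only by the shell command python3 -m pendant 'ROWS'. ROWS is text: rows parted by semicolons, each of 7 numbers parted by spaces: the shift along the tool's x, y, z scaled (see below), then the turn, a rotation vector about the tool's x, y, z scaled (see below), then the opening, from 0 (shut) to 1 (fully open). In form: tx ty tz wx wy wz gripper; .... A call has 1 to 8 rows; each row is the pose to reach, as a shift and turn from the pose commanded when the call began, along the tool's axes at that moment, turning the shorter way round; what a row does not reach only later rows make up. The controller multiplies each number of a shift by 0.2 m and each number of a turn by 2 pi rad. A row lasts 1/12 s, in which the tool goes at most 41.7 mm and 7.16 degrees, less where a joint would pass 70% of its speed; a pose out of reach is approached as far as the arm can. A call with a number of a shift or a turn outside -1 to 1 is refused whole. A call with a gripper value outside its range is refused whole. The fingers move at their own pace and stop on an object; the grip force is fixed at half the most. Time passes only in rows, so rows that repeat a pose let the fingers close. It gives the time, the measured TCP pose, the force, the opening and the grip force at its end, in the units of the state.
- robot.get_obs(): the state, without advancing time (a new reading comes with each control period).
- robot.snapshot(name): name is "scene" or "side" or "wrist"; returns a dict with "frame" (480x640x3 uint8, red, green, blue), "fx", "fy", "cx", "cy" (pixels), "R" (3x3) and "t" (3): a world point X has camera coordinates R X + t. Camera axes: x right, y down, z forward; pixel columns grow to the right and rows downward; lengths in mm; the calibration is good to about 2 mm. The wrist camera is an equidistant fisheye: a pixel r from the principal point sees the ray r / f radians off the axis. A picture is of the moment at which its call begins. There is no depth.
- robot.sign_off(): hands the job in; it is judged then, once.
The state is a dict: "time_s": time; "joints": joint angles; "joint_vel": joint speeds; "joint_efforts": joint torques, N m; "ee_pos": TCP position; "orientation": TCP orientation; "wrist_force": force on the tool from outside, world axes, zero at the start; "ft_torque": the same for the moment, N m; "gripper_width": opening from 0.0 (shut) to 1.0 (fully open); "gripper_force": force on a finger pad.
Only numpy, scipy, OpenCV 4.12 (cv2) and the standard library are available. Lean on these libraries where they do the work, as an engineer would, in place of code of your own. Each camera call takes 0.05 s, during which the arm holds its last target. There are 200 camera calls.

## Working session

There is one attempt and no reset: what is moved stays moved. The work goes in short steps, Python scripts to look and compute and a shell command to move; the robot and the scene stay as the last step left them, time stands still between calls to the robot, and variables do not carry over. Pictures are saved under pics/ and viewed, at most 10 in all, crops included, and the job is handed in when it is done.

```bash
mkdir -p pics; python3 - <<'E'
from station import robot
import cv2,pickle
d={}
for n in("scene","side","wrist"):
    s=robot.snapshot(n);d[n]=s;cv2.imwrite(f"pics/{n}0.png",s["frame"][:,:,::-1])
    print(n,s["fx"],s["cx"],s["cy"],s["R"],s["t"])
pickle.dump(d,open("d0.pkl","wb"));print(robot.get_obs())
E
```

```text
scene 475.2470256663339 321.042677736921 241.4104988495806 [[ 0.61514056  0.78841267 -0.00274769]
 [ 0.66160903 -0.51809419 -0.54208108]
 [-0.42880716  0.33163817 -0.84032169]] [-343.24492105 -320.08952868 1367.67876286]
side 467.82826476691275 322.4402997683026 246.18502535372795 [[-0.92217387 -0.38628919  0.01939091]
 [-0.25359893  0.56603168 -0.78440788]
 [ 0.29203242 -0.72827797 -0.61994215]] [516.95327362 220.92238496 967.54738106]
wrist 371.64829954431775 322.06599535603146 238.15241890057823 [[ 9.99997183e-01 -9.99773830e-04 -2.15298403e-03]
 [-3.56037569e-04 -9.59891206e-01  2.80372513e-01]
 [-2.34693953e-03 -2.80370956e-01 -9.59888857e-01]] [-624.8067163   -35.61533085  378.86575443]
{'time_s': 0.15, 'joints': array([-6.97329147e-02,  3.08824170e-01,  1.63489107e+00,  1.93329820e-05,
        1.19970831e+00, -6.97119923e-02]), 'joint_vel': array([-0.00029381, -0.00316324, -0.0035481 ,  0.00032722,  0.00081247,
       -0.00228153]), 'joint_efforts': array([-7.71605373e-04, -4.15801048e+01, -2.77146006e+01, -1.83032253e-04,
        6.02632252e-03, -2.39092765e-05]), 'ee_pos': array([6.24352160e+02, 3.10499761e-03, 2.30300425e+02]), 'orientation': array([-6.96752747e-04,  7.07116366e-01,  7.07096603e-01, -5.93855804e-04]), 'wrist_force': array([-0.65712624, -0.08120204, -0.36969826]), 'ft_torque': array([-0.01410347, -0.0441516 ,  0.00837987]), 'gripper_force': 0.0, 'gripper_width': 1.0016326118799592}
```

View pics/scene0.png

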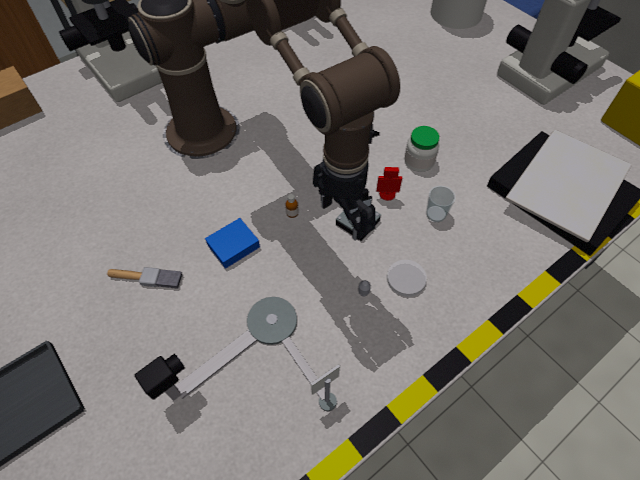

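View pics/side0.png

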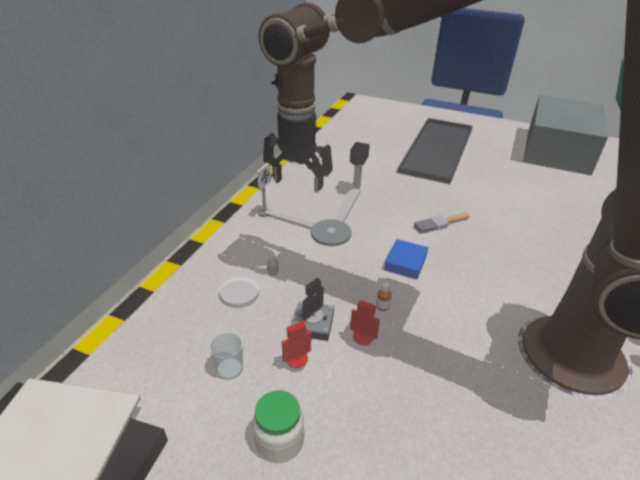

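View pics/wrist0.png

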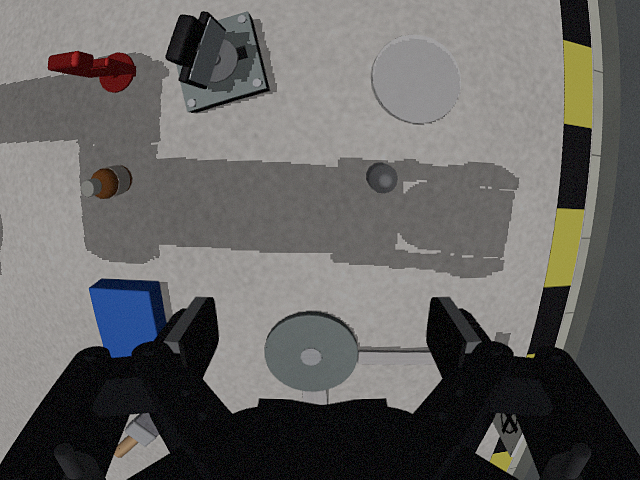

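The wrist view shows the mirror in its socket at about (210,60) with the socket corners around (167,25) to (270,90). The pad is at (311,352). In the scene view the pad is at (272,320), the camera at (160,375) and the target at (325,380); in the side view the target is at (264,180) and the camera at (360,155). Red look-alikes stand beside the socket.

```bash
python3 - <<'E'
import cv2,pickle,numpy as np
d=pickle.load(open("d0.pkl","rb"))
f=lambda n,x,y,w,h,k:cv2.resize(d[n]["frame"][y:y+h,x:x+w,::-1],(w*k,h*k),interpolation=cv2.INTER_CUBIC)
c=np.zeros((600,800,3),np.uint8)
c[:300,:400]=f("wrist",150,0,133,100,3)[:, :400].__class__((300,399,3),np.uint8) if 0 else cv2.copyMakeBorder(f("wrist",150,0,133,100,3),0,0,0,1,0)
c[:300,400:]=f("side",290,270,80,75,5)[:300,:400][:, :400] if 0 else cv2.copyMakeBorder(f("side",290,270,80,75,4),0,0,0,80,0)
c[300:,:400]=f("scene",130,310,200,100,2).repeat(1,0)[:200].__class__((0,)) if 0 else cv2.copyMakeBorder(f("scene",130,300,200,125,2),0,50,0,0,0)
c[300:,400:]=cv2.copyMakeBorder(f("side",250,140,130,100,3),0,0,0,10,0)
cv2.imwrite("pics/c1.png",c)
E
```

```text
(no output)
```

View pics/c1.png

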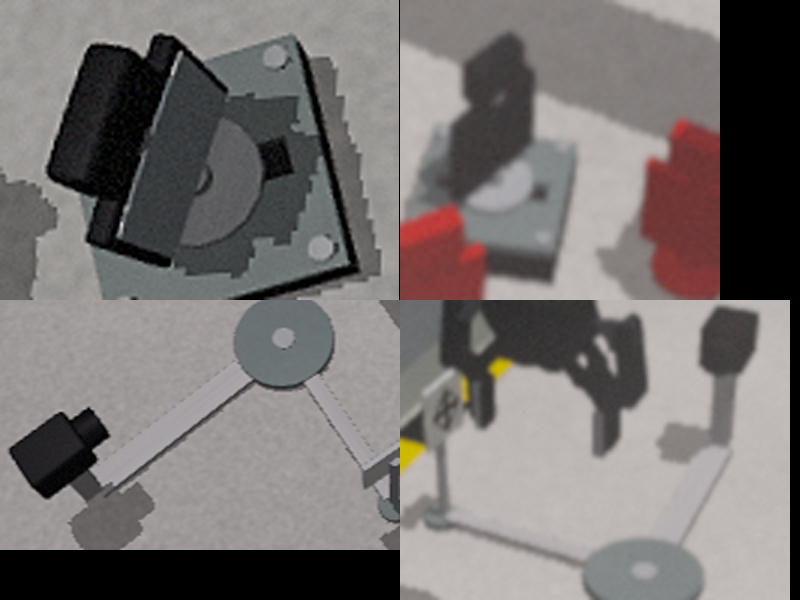

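The glass faces right/down in the wrist image (world +x, slightly −y). The slot end shows at wrist pixel (242,52), so the slot runs roughly along world x.

```bash
cat > h.py <<'E'
import numpy as np,pickle
d=pickle.load(open("d0.pkl","rb"))
def P(n,u,v,z,s=None):
    s=s or d[n];x=(u-s["cx"])/s["fx"];y=(v-s["cy"])/s["fy"]
    if n=="wrist":
        r=np.hypot(x,y);k=np.sin(r)/r;c=np.array([x*k,y*k,np.cos(r)])
    else:c=np.array([x,y,1])
    R=np.array(s["R"]);o=-R.T@s["t"];w=R.T@c
    return (o+w*(z-o[2])/w[2])[:2]
E
python3 - <<'E'
from h import *
np.set_printoptions(precision=1,suppress=True)
W=lambda x,y,z:P("wrist",150+x/3,y/3,z)
ang=lambda v:np.degrees(np.arctan2(v[1],v[0]))
s1,s2,s3=W(277,57,26),W(320,247,26),W(125,298,26)
print("screws",s1,s2,s3,"centre",(s1+s3)/2,"dir",ang(s1-s2),ang(s2-s3))
print("corners",W(295,38,26),W(357,268,26),"slotend",W(277,157,26), 'flange right',W(265,180,30))
a,b=W(183,50,93),W(117,247,93);print("plate top",a,b,(a+b)/2,ang(a-b),np.hypot(*(a-b)))
a,b=W(228,95,37),W(172,264,37);print("plate bot",a,b,(a+b)/2,ang(a-b),np.hypot(*(a-b)))
print("grip top corners",[W(*p,123) for p in((92,45),(132,45),(50,175),(92,192))])
S=lambda u,v,z:P("scene",u,v,z)
p1,p2=P("wrist",311,352,12),S(271.5,319,12);p3=P("side",331.4,230.3,12);print("pad",p1,p2,p3)
L=S(177.5,364,125);print("lens",L)
print("armdir cam",ang(S(184,391,5)-S(252.5,336,5)),"lens",ang(L-p1),np.hypot(*(L-p1)))
T=P("side",265.3,176,125);T2=S(325,379,155)
print("target",T,T2,[(ang(t-p1),np.hypot(*(t-p1))) for t in(T,T2)],"arm",ang(S(315,382,5)-S(286,340,5)))
for n,z in(("oil_bottle",0),):print(n,P("wrist",120,180,0),S(292,214,5))
print("tub",S(423,160,20),"red",S(389,195,0),P("wrist",118,72,10), "red2",P("side",295,360,0),P("side",364,338,0),"slidebox",S(233,243,32))
E
```

```text
screws [550.4 184. ] [564.6 120. ] [500.8 108.1] centre [525.6 146. ] dir 102.55021595338746 10.63838975108878
corners [556.  190.2] [576.2 112.8] slotend [550.9 150.1] flange right [548.1 142. ]
plate top [540.  166.9] [522.8 114.7] [531.4 140.8] 71.78067163711766 54.926478725118535
plate bot [537.7 169.2] [520.3 116.3] [529.  142.7] 71.77847536197032 55.66194502073215
grip top corners [array([526.4, 161.1]), array([536.6, 159.6]), array([516.6, 129.5]), array([527.5, 124. ])]
pad [ 611.9 -170.2] [ 610.3 -177.8] [ 608.7 -177. ]
lens [ 624.1 -383.6]
armdir cam -85.80676832823598 lens -86.72850711352174 213.81251304128062
target [ 810.  -189.3] [ 818.6 -194.1] [(np.float64(-5.526166786391395), np.float64(198.96886257789177)), (np.float64(-6.602971726008501), np.float64(207.98815111041446))] arm -3.067410910068059
oil_bottle [399.4  30.3] [404.4  26.9]
tub [485.8 403.7] red [507.7 263.7] [408.3 149.5] red2 [517.5 245.5] [408.6 135.4] slidebox [ 403.8 -142.8]
```

```bash
python3 -m pendant '0.7175 -0.4935 0.2 0 0 0.0506 0.6;0.7175 -0.4935 0.2 0 0 0.0506 0.6;0.7175 -0.4935 0.2 0 0 0.0506 0.6;0.7175 -0.4935 0.2 0 0 0.0506 0.6;0.7175 -0.4935 0.35 0 0 0.0506 0.6;0.7175 -0.4935 0.35 0 0 0.0506 0.6;0.7175 -0.4935 0.35 0 0 0.0506 0.6;0.7175 -0.4935 0.35 0 0 0.0506 0.6'
python3 - <<'E'
from station import robot
import cv2,pickle
d={}
for n in("scene","side","wrist"):
    s=robot.snapshot(n);d[n]=s;cv2.imwrite(f"pics/{n}1.png",s["frame"][:,:,::-1])
pickle.dump(d,open("d1.pkl","wb"));print(robot.get_obs())
E
```

```text
time_s: 0.82
ee_pos: [527.4, 143.0, 162.0]
orientation: [0.001, 0.81, 0.586, 0.0]
wrist_force: [0.9, 0.9, 0.1]
gripper_width: 0.598
gripper_force: 0.0
{'time_s': 0.9667, 'joints': array([ 1.84210556e-01,  2.35216326e-01,  1.87701538e+00, -2.98258138e-04,
        1.02585606e+00,  5.04012994e-01]), 'joint_vel': array([-1.86235269e-05, -1.23060945e-03,  6.07270456e-03,  3.47918226e-03,
       -1.14613867e-03,  4.65737241e-05]), 'joint_efforts': array([ 2.25467342e-01, -3.54413331e+01, -2.47893941e+01,  9.39473219e-03,
        8.75731639e-03, -1.67455910e-03]), 'ee_pos': array([528.54320516, 142.64599974, 163.02948096]), 'orientation': array([0.00086391, 0.81062587, 0.58556179, 0.00153004]), 'wrist_force': array([ 0.71800493,  0.23831916, -0.14601489]), 'ft_torque': array([-0.03474793,  0.00327515,  0.01059521]), 'gripper_force': 0.0, 'gripper_width': 0.5989281392297832}
```

View pics/wrist1.png

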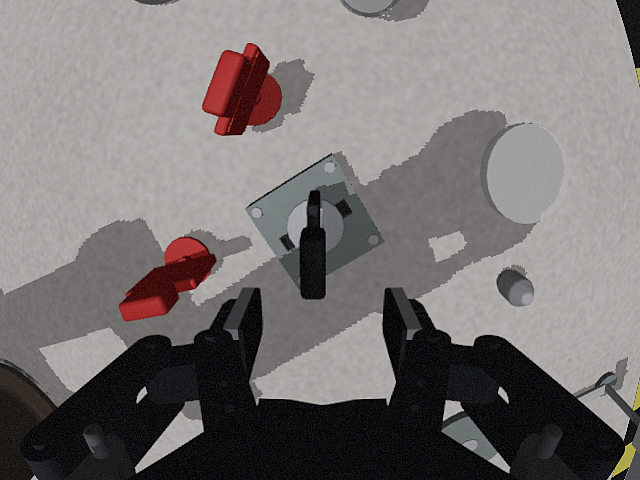

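The wrist view shows the grip vertical at u≈313 (v 228–298), midway between the fingers and aligned with them. Slot ends are at (345,208) and (287,242).

```bash
python3 - <<'E'
from h import *
s=pickle.load(open("d1.pkl","rb"))["wrist"]
Q=lambda u,v,z:P("wrist",u,v,z,s)
ang=lambda v:np.degrees(np.arctan2(v[1],v[0]))
print("grip near",Q(301,298,123),Q(325,298,123),"far",Q(301,228,123),Q(325,228,123))
a,b=Q(345,208,26),Q(287,242,26);print("slot",a,b,(a+b)/2,ang(a-b))
a,b,c=Q(330,167,26),Q(257,213,26),Q(374,240,26);print("screws",a,b,c,(b+c)/2,ang(a-b),ang(a-c))
g=s["frame"][225:300,290:340].astype(int).max(2)<40
for v in range(230,300,10):
    x=np.where(g[v-225])[0]+290;print(v,x.min(),x.max(),end=" | ")
E
```

```text
grip near [513.98175535 131.55076696] [526.31343459 127.47447729] far [526.97274267 168.42973097] [538.521009   164.57948299]
slot [551.16470917 150.39520005] [499.70528    138.81448765] [525.43499459 144.60484385] 12.682864210931147
screws [550.03391264 183.96349614] [485.38396265 168.32773839] [565.29260634 118.69595076] [525.3382845  143.51184458] 13.596055506402555 103.15866263828102
230 302 323 | 240 300 325 | 250 300 324 | 260 300 325 | 270 300 325 | 280 301 324 | 290 301 324 |
```

```bash
python3 -m pendant '0.007 -0.0145 0.15 0 0 0 0.6;0.007 -0.0145 0.28 0 0 0 0.6;0.007 -0.0145 0.345 0 0 0 0.6;0.007 -0.0145 0.345 0 0 0 0.6;0.007 -0.0145 0.345 0 0 0 0;0.007 -0.0145 0.345 0 0 0 0;0.007 -0.0145 0.345 0 0 0 0;0.007 -0.0145 0.345 0 0 0 0'
python3 -m pendant '0 0 0 0 0 0 0;0 0 0 0 0 0 0;0 0 0 0 0 0 0;0 0 0 0 0 0 0'
```

```text
time_s: 1.63
ee_pos: [525.7, 145.8, 94.1]
orientation: [0.001, 0.81, 0.586, 0.002]
wrist_force: [-0.9, -0.7, 2.2]
gripper_width: 0.152
gripper_force: 62.5
time_s: 1.97
ee_pos: [525.7, 145.9, 94.1]
orientation: [0.001, 0.81, 0.586, 0.002]
wrist_force: [-0.8, -0.6, 5.8]
gripper_width: 0.151
gripper_force: 63.1
```

```bash
python3 -m pendant '0 0 0 0 0 0.0125 0;0 0 0 0 0 0.025 0;0 0 0 0 0 0.0375 0;0 0 0 0 0 0.05 0;0 0 0 0 0 0.0625 0;0 0 0 0 0 0.075 0;0 0 0 0 0 0.0825 0;0 0 0 0 0 0.0825 0'
python3 -m pendant '0 0 0 0 0 0.0125 0;0 0 0 0 0 0.025 0;0 0 0 0 0 0.0375 0;0 0 0 0 0 0.05 0;0 0 0 0 0 0.0625 0;0 0 0 0 0 0.075 0;0 0 0 0 0 0.0825 0;0 0 0 0 0 0.0825 0'
python3 - <<'E'
from station import robot
import cv2
a=[robot.snapshot(n)["frame"][:,:,::-1] for n in("wrist","side")]
cv2.imwrite("pics/m1.png",cv2.resize(cv2.hconcat([a[0][100:400,120:520],a[1][150:450,150:550]]),(800,300)))
print(robot.get_obs())
E
```

```text
time_s: 2.63
ee_pos: [526.8, 146.0, 94.1]
orientation: [0.001, 0.933, 0.359, 0.003]
wrist_force: [3.0, -0.4, 5.0]
gripper_width: 0.15
gripper_force: 62.9
time_s: 3.3
ee_pos: [526.6, 145.7, 94.1]
orientation: [0.0, 0.994, 0.108, 0.003]
wrist_force: [2.7, 0.2, 6.3]
gripper_width: 0.153
gripper_force: 62.9
{'time_s': 3.4, 'joints': array([ 1.90862484e-01,  3.29666083e-01,  1.91956757e+00, -1.46855717e-03,
        8.86871279e-01,  1.54430562e+00]), 'joint_vel': array([-1.11250994e-03, -4.66467423e-04, -6.60788379e-05, -8.53948931e-04,
        1.18423172e-03,  7.32280537e-04]), 'joint_efforts': array([  0.96149515, -33.59641671, -18.85972917,   0.60238285,
         0.65464977,   0.04321864]), 'ee_pos': array([526.57864374, 145.67923331,  94.14582679]), 'orientation': array([3.43231188e-04, 9.94046347e-01, 1.08922017e-01, 2.78142365e-03]), 'wrist_force': array([ 1.08730259, -1.46511443,  5.98979809]), 'ft_torque': array([-0.41046899, -0.44708727,  0.01040686]), 'gripper_force': 62.93251276016235, 'gripper_width': 0.15115981459408212}
```

View pics/m1.png

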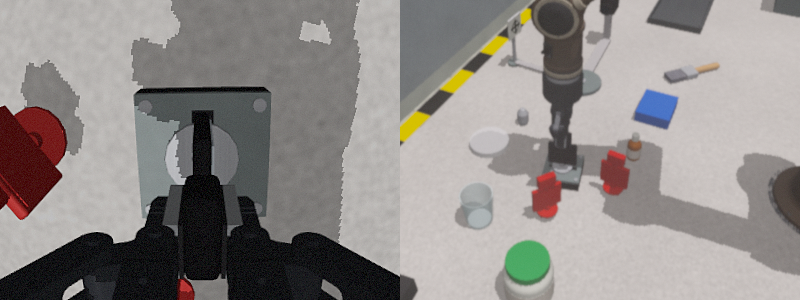

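Left: the grip and plate are in line with the slot end at (203,115), and the socket sits square. Now lifting.

```bash
python3 -m pendant '0 0 -0.03 0 0 0 0;0 0 -0.07 0 0 0 0;0 0 -0.12 0 0 0 0;0 0 -0.17 0 0 0 0;0 0 -0.23 0 0 0 0;0 0 -0.29 0 0 0 0;0 0 -0.35 0 0 0 0;0 0 -0.35 0 0 0 0'
python3 - <<'E'
from station import robot
import cv2
a=[robot.snapshot(n)["frame"][:,:,::-1] for n in("wrist","side")]
cv2.imwrite("pics/m2.png",cv2.resize(cv2.hconcat([a[0][100:400,120:520],a[1][150:450,150:550]]),(800,300)))
from scipy.spatial.transform import Rotation as R
o=robot.get_obs();q=o["orientation"];print(o["wrist_force"],o["ee_pos"])
M=R.from_quat(q,scalar_first=True).as_matrix();y=M[:,1]
import numpy as np
print("tool y deg",np.degrees(np.arctan2(y[1],y[0])))
# goal: glass centre (axis+4mm along -45deg) over pad (610,-176)
m=np.array([.7071,-.7071]);g=np.array([610,-176])-4*m
print("shift/200",M.T@np.array([*(g-o["ee_pos"][:2]),0])/200,"mid",M[:, :2])
E
```

```text
time_s: 4.07
ee_pos: [526.3, 146.2, 166.0]
orientation: [-0.0, 0.994, 0.108, 0.003]
wrist_force: [-0.4, 1.3, -1.6]
gripper_width: 0.152
gripper_force: 61.9
[-0.0587215  -0.14364653 -1.54820345] [524.59714969 145.8779625  163.40600865]
tool y deg -77.6117305178466
shift/200 [6.10218639e-02 1.64668011e+00 1.08360036e-04] mid [[ 9.76714176e-01  2.14535363e-01]
 [ 2.14534892e-01 -9.76716222e-01]
 [ 2.04892525e-03 -1.01230527e-05]]
```

View pics/m2.png

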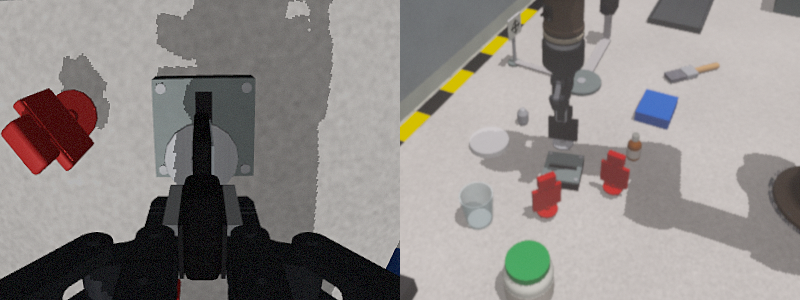

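The mirror is out, hanging clear above the socket. Carrying it over.

```bash
python3 -m pendant '0.004 0.06 0 0 0 0 0;0.008 0.16 0 0 0 0 0;0.013 0.28 0 0 0 0 0;0.018 0.4 0 0 0 0 0;0.023 0.52 0 0 0 0 0;0.027 0.64 0 0 0 0 0;0.03 0.76 0 0 0 0 0;0.033 0.85 0 0 0 0 0'
python3 -m pendant '0.004 0.1 0 0 0 -0.01 0;0.008 0.22 0 0 0 -0.024 0;0.013 0.34 0 0 0 -0.038 0;0.018 0.46 0 0 0 -0.052 0;0.023 0.58 0 0 0 -0.066 0;0.026 0.69 0 0 0 -0.08 0;0.028 0.765 0.02 0 0 -0.0903 0;0.028 0.797 0.045 0 0 -0.0903 0'
python3 -m pendant '0 0 0 0 0 0 0;0 0 0 0 0 0 0;0 0 0 0 0 0 0;0 0 0 0 0 0 0;0 0 0 0 0 0 0;0 0 0 0 0 0 0'
python3 - <<'E'
from station import robot
import cv2,pickle
d={n:robot.snapshot(n) for n in("scene","side","wrist")}
pickle.dump(d,open("d2.pkl","wb"))
a={n:d[n]["frame"][:,:,::-1] for n in d}
c=cv2.vconcat([cv2.hconcat([cv2.resize(a["scene"][260:430,120:360],(400,283)),cv2.resize(a["side"][100:270,230:470],(400,283))]),cv2.resize(a["wrist"][100:400,:],(800,310),interpolation=3)[:, :800]])
cv2.imwrite("pics/m3.png",c);print(robot.get_obs())
E
```

```text
time_s: 4.83
ee_pos: [566.4, -21.7, 161.1]
orientation: [0.0, 0.994, 0.107, -0.001]
wrist_force: [0.4, 0.7, -2.0]
gripper_width: 0.152
gripper_force: 61.8
time_s: 5.5
ee_pos: [606.6, -176.7, 152.5]
orientation: [0.001, 0.924, 0.381, -0.0]
wrist_force: [-0.3, -0.5, -1.6]
gripper_width: 0.149
gripper_force: 61.8
time_s: 6.0
ee_pos: [606.7, -172.6, 153.6]
orientation: [0.0, 0.924, 0.382, 0.0]
wrist_force: [0.6, 0.3, -2.0]
gripper_width: 0.148
gripper_force: 61.8
{'time_s': 6.15, 'joints': array([-3.46816549e-01,  3.98156442e-01,  1.67985427e+00, -1.42894391e-05,
        1.06317617e+00,  4.39933820e-01]), 'joint_vel': array([-0.00371113,  0.001713  ,  0.00069995, -0.00025014, -0.00108331,
       -0.001459  ]), 'joint_efforts': array([ 3.72410927e-02, -4.45126998e+01, -2.64778411e+01, -1.87790442e-04,
        3.73707415e-03,  9.62128215e-04]), 'ee_pos': array([ 606.67970553, -173.0194655 ,  153.57591728]), 'orientation': array([1.41245335e-04, 9.24136709e-01, 3.82061908e-01, 1.45777764e-04]), 'wrist_force': array([ 0.4848429 ,  0.13799765, -1.65448792]), 'ft_torque': array([-0.00246269,  0.00653647, -0.03834351]), 'gripper_force': 61.80687189102173, 'gripper_width': 0.15550544695624752}
```

View pics/m3.png

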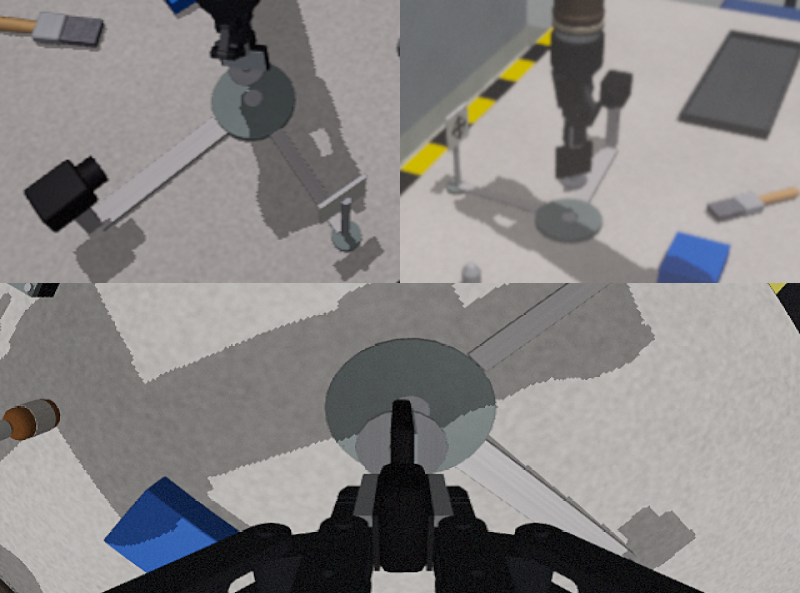

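Scene, side and wrist views show the mirror hanging over the pad, with the target untouched. I'll refine the pad centre and arm directions from this closer wrist view.

```bash
python3 - <<'E'
from h import *
D=pickle.load(open("d2.pkl","rb"));s=D["wrist"]
C=lambda x,y,z:P("wrist",x/1.25,100+(y-283)*300/310,z,s)
ang=lambda v:np.degrees(np.arctan2(v[1],v[0]))
pts=np.array([C(x,y,12) for x,y in((326,410),(496,410),(410,338),(355,357),(465,357),(340,445),(487,440),(480,455))])
A=np.c_[2*pts,np.ones(len(pts))];x=np.linalg.lstsq(A,(pts**2).sum(1),rcond=None)[0]
c=x[:2];print("pad",c,"r",np.sqrt(x[2]+c@c))
for z in(3,8):print("tgt arm",ang(C(592,283,z)-C(478,362,z)),"cam arm",ang(C(615,545,z)-C(475,455,z)))
# lens/target relative to c, scene: lens px and target
L=P("scene",177.5,364,125)
T=P("side",265.3,176,125)
for n,t in(("lens",L),("tgt",T)):print(n,ang(t-c),np.hypot(*(t-c)))
m=np.radians(-45.05);R=np.array([[np.cos(m),np.sin(m)],[-np.sin(m),np.cos(m)]])
g=np.array([606.7,-173])+R[0]*4
print("glass-pad",g-c,"lens in mirror",R@(L-g),"tgt",R@(T-g))
E
```

```text
pad [ 611.5323533  -177.55517436] r 54.69925730928855
tgt arm -3.9105171049333873 cam arm -83.3058278993488
tgt arm -3.9105171049333887 cam arm -83.3058278993488
lens -86.49717460211144 206.45053695112742
tgt -3.3916793015831255 198.80430115957765
glass-pad [-2.00639552  1.72428005] lens in mirror [ 157.38618075 -136.45386063] tgt [151.16885822 132.34443092]
```

```bash
python3 -c "
from station import robot
print(robot.sign_off())"
```

```text
the job is handed in; nothing more can be done
None
```

The mirror was turned clockwise in line with the slot (I stopped short of the stop), lifted out and is now held upright over the pad. The glass measures about 3 mm from the pad's axis, at lens height, facing halfway between lens and target. I saw nothing on the bench disturbed, and the job is handed in, but no verdict was reported.

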